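# Clip a test coupon into the brushing jig

## Task

Load the white test coupon into the brushing jig: press the thumb plate of the orange spring clip down with one fingertip, and while it is held down push the coupon along its channel with the other fingertip, beneath the raised nose of the clip, until it meets the end stop. Then let go of everything, so that the clip's nose rests on the coupon and holds it there. Do not pick up or tip the coupon, and leave everything else on the bench where it is.

Things in the scene. Friction and masses are not known exactly. Their poses are not given: they have to be found in the camera images.
- jig: Brushing jig fixed to the bench: wooden base plate, jig x -142 to 48, y -76 to 51 mm, its top (the deck) 10 mm above the bench. Origin: on the bench below the clip's hinge line, which runs along x. Two rails 8 mm high above the deck, 53 mm apart, form a channel along x (centre line y = -38 mm, x -138 to 32), open at its -x end; the coupon slides in it to +x. Hinge brackets at x -138 and 33, y = 0, 36 mm high.
- clip (a joint): Hinge of the orange spring clip, rad; hinge line along jig x, 30 mm above the bench (10 mm tube, y = 0). 0: at rest, nose down in the channel. Grows as the thumb plate is pressed: nose rests on the coupon at about 0.24, clears it above 0.26; plate level at 0.365; limit 0.44. About 5 N on the middle of the plate starts it, 11 N holds it at 0.365; it springs back when let go.
- thumb (a point): Middle of the top of the clip's smooth thumb plate: 165 mm long (jig x -135 to 30), 32 mm wide, on the +y side of the hinge. At rest it slopes up outwards, middle about 26 mm above the bench at jig y = 25. Held down level (0.365 rad) its top is 17 mm above the bench, at jig y 6 to 38 mm: lower than the coupon's top (22 mm), and a fingertip can slide along it in x.
- nose (a point): Middle of the underside of the clip's nose, which hangs on an arm over the middle of the channel from jig x = 0 to 28 mm. At rest it is only 3 mm above the deck and blocks the 12 mm thick coupon; with the thumb plate level it is 16 mm above the deck. Arm and nose stay below 60 mm above the bench.
- coupon: White sign-board coupon with grey wavy grooves, 60 (x) x 50 (y) x 12 mm (z), about 40 g. Origin: centre of its underside; axes along the jig's. It starts flat on the deck in the channel, on the -x side of the clip's nose; its rear (-x) edge is free for a fingertip.
- home (a point): Point on the deck (10 mm above the bench), on the channel's centre line at jig x = 0, y = -38 mm: the coupon's origin is here when it meets the end stop, a dark steel bar across the channel, 10 mm high, its face at jig x = 30 mm. Axes as the jig's.
- spare: Finished blue coupon with white grooves, 60 x 50 x 12 mm, lying on the bench beside the jig. Leave alone. Origin: centre of its underside.
- tape: Yellow roll of tape lying flat, 80 mm across, 24 mm high. Leave alone. Origin: centre of its underside.
- knife: Filling knife (spatula), 190 mm long, lying along its x axis beside the jig. Leave alone. Origin: middle, on the bench.
- brush: Paint brush 200 mm long, lying along its x axis. Leave alone. Origin: middle, on the bench.
- jar: Glass jar with white lid, 70 mm across, 85 mm high. Leave alone. Origin: centre of its underside.
- mug: Blue mug, 80 mm across, 90 mm high. Leave alone. Origin: centre of its underside.
- can: Paint can with green label, 84 mm across, 100 mm high. Leave alone. Origin: centre of its underside.
Not all that is in view belongs to the job. Of the things shaped like the jig, the wooden one is meant. Of the things shaped like the coupon, the white one is meant.

How it is judged:
By the outcome, as a careful person would: the job done as asked, in the order asked, and still so for the second after the job is handed in, with the robot touching nothing.
It also fails if it takes over 32 s, if anything falls off the work surface, if the arm or the gripper's body presses on something with over 40 N, if the wrist force passes 120 N, or if a joint passes its speed limit or range.

## Robot

A 6-joint arm with a two-finger parallel gripper is mounted at the origin on the work surface. World frame = base frame: x ahead of the robot, y to its left, z up, the work surface at z = 0. Lengths are in m, angles in degrees, forces in N, time in s.
With the tool pointing down it reaches from about 0.375 to 0.9 m from the base axis. Payload 3.1 kg.
Tool frame: the origin (TCP) lies at the very end of the fingers, on their centre line; the grasp point (between the pads) lies 19 mm behind it; z points along the fingers, y is the direction in which the jaws open and shut (so a half turn about z gives the same grasp; the last joint's range is limited). The gripper opens to 87 mm and grips with 3 to 60 N. Pads are 19 mm wide; open, the fingers measure 117 mm over their backs; the gripper's body (75 mm by 190 mm) begins 51 mm behind the grasp point.
Start: joints at [-78.81, 30.224, 82.088, -0, 67.689, -10.227], TCP at [0.228, -0.582, 0.201] pointing down, gripper open.
Joint ranges: [-176.69, 176.69], [-43.24, 126.21], [12.49, 139.97], [-82, 262], [0, 151.66], [-163.58, 163.58]. Speed limits (degrees/s): [159.86, 159.86, 180, 180, 180, 180].

## Interface

Orientations are given as a 3x3 rotation matrix whose columns are the frame's x, y, z axes.
In Python, from rig import read_state, capture, hand_in gives the robot as it stands. The module is installed in compiled form; this text tells all that it offers.
- The arm moves only by the tool send_rows, never from a script. Its argument "moves" is one flat list of numbers, 7 for each row, row after row: the turn, a rotation vector about the world's x, y, z in degrees, then the shift along the world's x, y, z in cm, then the gripper's target within -1 to 1 (fully open at 1, half-way at 0, shut at -1). In form: [rx, ry, rz, tx, ty, tz, hand, rx, ry, rz, tx, ty, tz, hand, ...]. A call has 1 to 20 rows; each row shifts and turns the commanded pose from where the row before left it; what a row does not reach is not made up. A row lasts 1/10 s, in which the tool goes at most 50 mm and 8.59 degrees, less where a joint would pass 70% of its speed; a pose out of reach is approached as far as the arm can. A call with a gripper value outside its range is refused whole. The fingers move at their own pace and stop on an object; the grip force is fixed at half the most. Time passes only in rows, so rows that do not move let the fingers close. It gives the time, the measured TCP pose, the force and the opening at its end, in the units of the state.
- read_state(): the state, without advancing time (a new reading comes with each control period).
- capture(name): name is "scene" or "top" or "wrist"; returns a dict with "pixels" (480x640x3 uint8, red, green, blue), "vertical_fov" (degrees; the focal length in pixels is half the picture's height over the tangent of half this angle, whatever the lens; pixels are square), "cx", "cy" (the principal point, pixels), "rvec" (rotation vector, rad) and "tvec" (3), from world to camera coordinates, as OpenCV has them. Camera axes: x right, y down, z forward; pixel columns grow to the right and rows downward; lengths in m; the calibration is good to about 2 mm. A picture is of the moment at which its call begins. There is no depth.
- hand_in(): hands the job in, once; it reports no verdict.
The state is a dict: "time_s": time; "joint_positions": joint angles; "qvel": joint speeds; "tau": joint torques, N m; "position": TCP position; "tcp_rot": TCP orientation; "force": force on the tool from outside, world axes, zero at the start; "moment": the same for the moment, N m; "opening": opening from 0.0 (shut) to 1.0 (fully open).
Only numpy, scipy, OpenCV 4.12 (cv2) and the standard library are available. Lean on these libraries where they do the work, as an engineer would, in place of code of your own. Each camera call takes 0.05 s, during which the arm holds its last target.

## Working session

There is one attempt and no reset: what is moved stays moved. The work goes in short steps, Python scripts to look and compute and a tool call to move; the robot and the scene stay as the last step left them, time stands still between calls to the robot, and variables do not carry over. Pictures are saved under pics/ and viewed, and the job is handed in when it is done.

Besides the shell and the picture viewer there is one more tool, called after "Emit:" as name(argument=value, ...), one argument or row to a line, values as JSON. send_rows: Moves the arm, as the interface text tells. Its arguments: {"type":"object","properties":{"moves":{"type":"array","items":{"type":"number"}}},"required":["moves"]}

```bash
mkdir -p pics
cat > h.py <<'E'
import numpy as np, cv2
from rig import *
def snap(n,f):
    c=capture(n); cv2.imwrite('pics/'+f+'.png',c['pixels'][:,:,::-1]); np.savez('pics/'+f+'.npz',**c); return c
def cam(c):
    f=240/np.tan(np.radians(float(c['vertical_fov']))/2)
    K=np.array([[f,0,c['cx']],[0,f,c['cy']],[0,0,1.]]); R=cv2.Rodrigues(np.array(c['rvec'],float))[0]; return K,R,np.array(c['tvec'],float).ravel()
def back(c,uv,z):
    K,R,t=cam(c); d=R.T@np.linalg.inv(K)@[uv[0],uv[1],1]; o=-R.T@t; return o+d*(z-o[2])/d[2]
def proj(c,P):
    K,R,t=cam(c); return cv2.projectPoints(np.array(P,float).reshape(-1,3),np.array(c['rvec'],float),t,K,None)[0].reshape(-1,2)
E
python3 - <<'E'
from h import *
for n in ('scene','top','wrist'):
    c=snap(n,n+'0'); K,R,t=cam(c); print(n,K[0,0],-R.T@t)
s=read_state(); print(s['time_s'],s['position'],s['tcp_rot'],s['force'],s['opening'])
E
```

```text
scene 457.6413131175716 [0.97891413 0.53320546 0.86336146]
top 575.6252658103759 [ 0.21992429 -0.01148324  1.60290049]
wrist 380.85079134412354 [ 0.29818163 -0.55557699  0.38383323]
0.15 [ 0.22812513 -0.58123029  0.19986322] [[ 9.30948882e-01  3.65149360e-01 -3.50818229e-04]
 [ 3.65149416e-01 -9.30947408e-01  1.68127893e-03]
 [ 2.87324604e-04 -1.69328581e-03 -9.99998525e-01]] [-0.51077549  1.25559857  0.25929353] 0.9991658606021934
```

View pics/scene0.png

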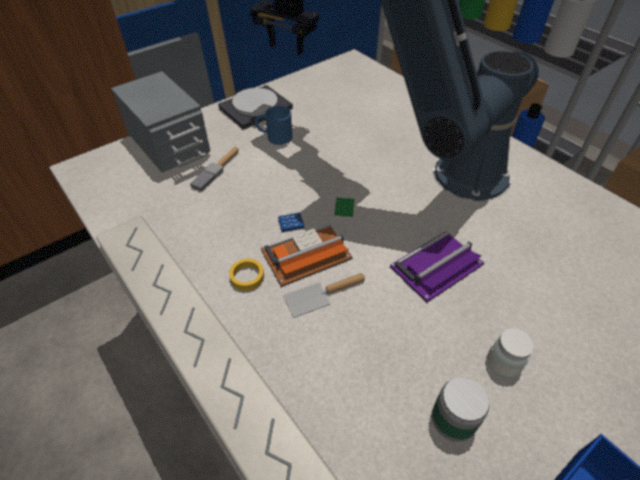

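View pics/top0.png

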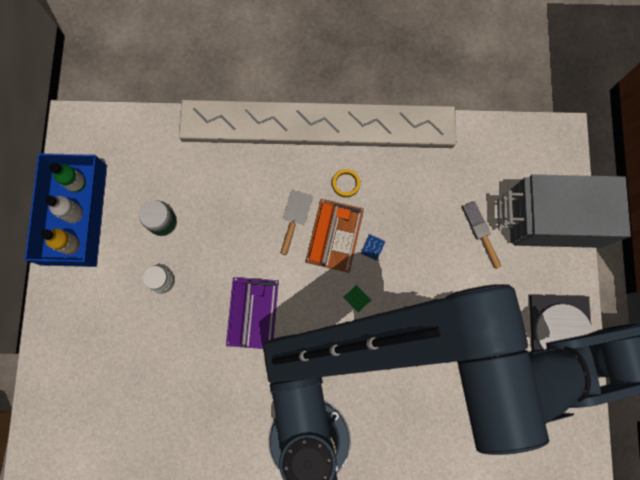

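View pics/wrist0.png

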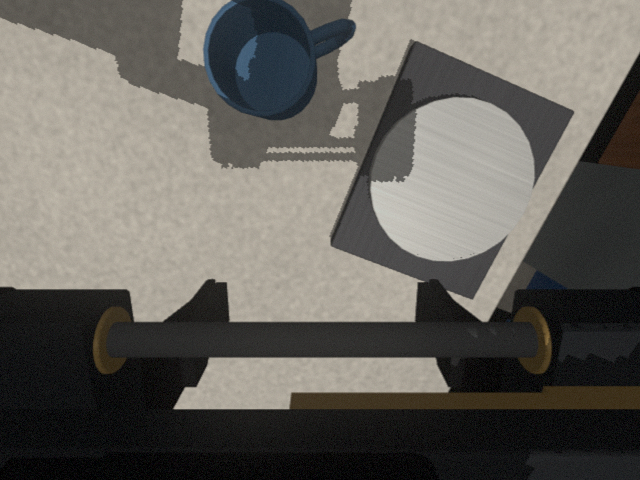

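The top view shows the wooden jig with the orange clip at (335,235) and a purple look-alike at (253,313). The coupon candidates are white at (343,242), blue at (373,247) and green at (357,298). I choose the wooden jig and the white coupon, and will check them in a close crop.

Run:
```python
import cv2
a=cv2.imread('pics/top0.png')[190:280,290:400]; cv2.imwrite('pics/topc.png',cv2.resize(a,None,fx=7,fy=6.6 and 7,interpolation=cv2.INTER_CUBIC)[:600])
a=cv2.imread('pics/scene0.png')[200:300,240:370]; cv2.imwrite('pics/scec.png',cv2.resize(a,None,fx=6,fy=6,interpolation=cv2.INTER_CUBIC))
```

```text
(no output)
```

View pics/topc.png

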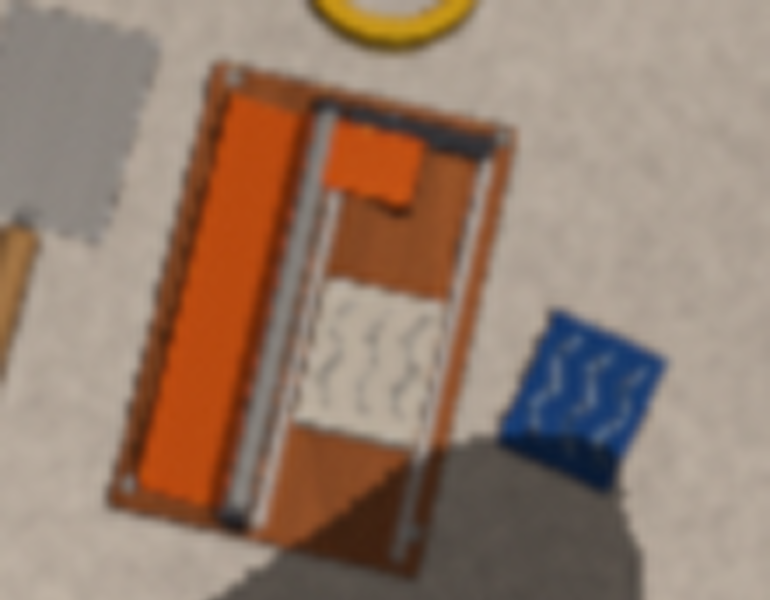

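View pics/scec.png

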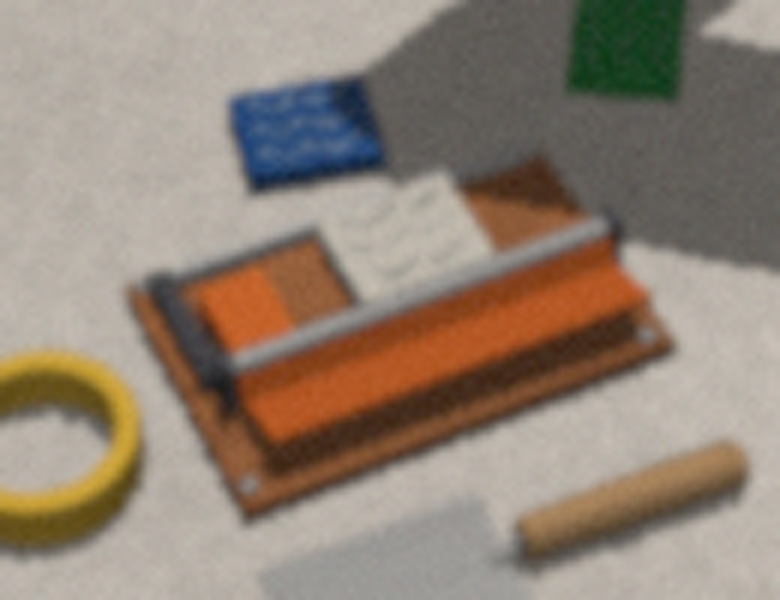

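Run:
```python
from h import *
c=dict(np.load('pics/top0.npz'))
px=np.array([[218,65],[515,130],[415,577],[110,500]])/7+[290,190]
J=np.array([[48,51],[48,-76],[-142,-76],[-142,51]])/1e3
W=np.array([back(c,p-.43,.01)[:2] for p in px])
print(W)
A=J-J.mean(0);B=W-W.mean(0)
th=np.arctan2((A[:,0]*B[:,1]-A[:,1]*B[:,0]).sum(),(A*B).sum()); R=np.array([[np.cos(th),-np.sin(th)],[np.sin(th),np.cos(th)]])
o=W.mean(0)-R@J.mean(0); print('yaw',np.degrees(th),'o',o,'res',(W-(J@R.T+o))*1e3)
np.savez('jig.npz',R=R,o=o)
q=np.array([[330,280],[447,300],[415,443],[293,422]])/7+[290,190]
C=np.array([back(c,p-.43,.022)[:2] for p in q]); print('coupon jig mm',((C-o)@R)*1e3, ((C-o)@R).mean(0)*1e3)
# scene check
s=dict(np.load('pics/scene0.npz')); im=cv2.resize(s['pixels'][200:300,240:370,::-1],None,fx=6,fy=6,interpolation=cv2.INTER_CUBIC)
def w(x,y,z): return [*(R@[x/1e3,y/1e3]+o),z/1e3]
P=[w(48,51,10),w(48,-76,10),w(-142,-76,10),w(-142,51,10),w(-52,25,26),w(0,-38,10),w(-138,0,36),w(33,0,36)]
for p in proj(s,P): cv2.circle(im,tuple(int(v) for v in (p-[240,200])*6+3),5,(255,255,0),2)
cv2.imwrite('pics/chk.png',im)
for n,p in (('pre',w(-95,-6.5,17)),('end',w(-39.5,-6.5,17))): print(n,p)
st=read_state();print(np.degrees(cv2.Rodrigues(st['tcp_rot'])[0].ravel()))
```

```text
[[ 0.65967481 -0.01410479]
 [ 0.63535004 -0.13585193]
 [ 0.45046074 -0.09765554]
 [ 0.47845234  0.02482226]]
yaw -11.955932096713308 o [ 0.60455441 -0.05320515] res [[-2.40347576 -0.8496642 ]
 [-0.41901193  1.64821167]
 [ 0.57005896  0.48433529]
 [ 2.25242873 -1.28288276]]
coupon jig mm [[-33.94505122 -15.34111666]
 [-31.05615476 -62.86326777]
 [-90.86140751 -63.23979424]
 [-93.85267322 -14.02840721]] [-62.42882168 -38.86814647]
pre [np.float64(0.5102686931079586), np.float64(-0.03988400968656047), 0.017]
end [np.float64(0.5645647439578884), np.float64(-0.051381351209792925), 0.017]
[-1.76768730e+02 -3.34276289e+01  2.90626436e-03]
```

View pics/chk.png

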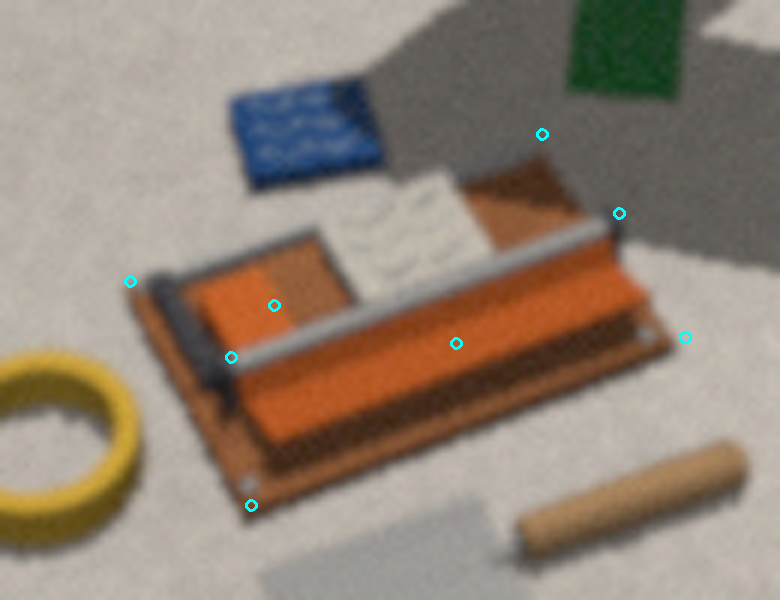

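The fit gives jig yaw ≈ -12°, origin ≈ (0.605, -0.053), and coupon at jig x ≈ -62, y ≈ -39, with edges matching the 60 × 50 mm size. The scene overlay disagrees by a few mm at the -x end. I'll go above the jig and re-measure with the wrist camera.

Emit:
send_rows(
  moves=[0,0,-1.67,1.28,2.7,-0.2,0.1,0,0,-1.67,1.28,2.7,-0.2,0.1,0,0,-1.67,1.28,2.7,-0.2,0.1,0,0,-1.67,1.28,2.7,-0.2,0.1,0,0,-1.67,1.28,2.7,-0.2,0.1,0,0,-1.67,1.28,2.7,-0.2,0.1,0,0,-1.67,1.28,2.7,-0.2,0.1,0,0,-1.67,1.28,2.7,-0.2,0.1,0,0,-1.67,1.28,2.7,-0.2,0.1,0,0,-1.67,1.28,2.7,-0.2,0.1,0,0,-1.67,1.28,2.7,-0.2,0.1,0,0,-1.67,1.28,2.7,-0.2,0.1,0,0,-1.67,1.28,2.7,-0.2,0.1,0,0,-1.67,1.28,2.7,-0.2,0.1,0,0,-1.67,1.28,2.7,-0.2,0.1,0,0,-1.67,1.28,2.7,-0.2,0.1,0,0,-1.67,1.28,2.7,-0.2,0.1,0,0,-1.67,1.28,2.7,-0.2,0.1,0,0,-1.67,1.28,2.7,-0.2,0.1,0,0,-1.67,1.28,2.7,-0.2,0.1],
)

```text
time_s: 2.15
position: [0.4845, -0.0406, 0.1605]
tcp_rot: [[0.978, -0.209, -0.0], [-0.209, -0.978, 0.0], [-0.0, -0.0, -1.0]]
force: [1.1, -0.5, 0.2]
opening: 0.548
```

Run:
```python
from h import *
c=snap('wrist','w1'); snap('top','t1'); snap('scene','s1')
s=read_state(); print(s['time_s'],s['position'],s['tcp_rot'],s['force'],s['opening'])
```

```text
2.3 [ 0.48436325 -0.04052939  0.16038996] [[ 9.78967758e-01 -2.04014298e-01 -5.42280101e-04]
 [-2.04014326e-01 -9.78967903e-01  3.31767704e-06]
 [-5.31551667e-04  1.07385011e-04 -9.99999853e-01]] [0.51966183 0.46709344 0.60137318] 0.5496344348702213
```

View pics/w1.png

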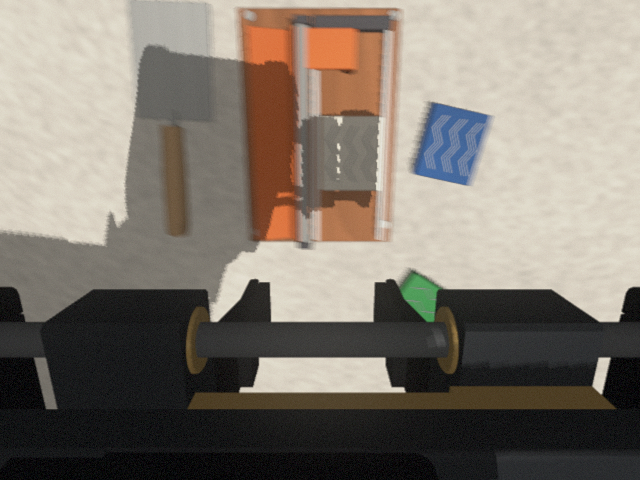

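Run:
```python
from h import *
c=dict(np.load('pics/w1.npz')); im=c['pixels'][:,:,::-1]
cv2.imwrite('pics/w1c.png',cv2.resize(im[0:260,220:420],None,fx=2.3*1.0,fy=2.3,interpolation=cv2.INTER_CUBIC))
cv2.imwrite('pics/w1d.png',cv2.resize(im[180:255,235:405],None,fx=4.5,fy=4.5,interpolation=cv2.INTER_CUBIC))
K,R,t=cam(c); print(-R.T@t, R)
for p in [(237,10),(402,11),(392,241),(252,241)]: print(back(c,p,.01))
```

```text
[ 0.55808898 -0.05748035  0.34447689] [[-0.20829816 -0.97806452  0.00129694]
 [-0.94055081  0.20067225  0.27403436]
 [-0.26828354  0.05586102 -0.96171903]]
[ 0.66183094 -0.01253002  0.01      ]
[ 0.63444205 -0.13804049  0.01      ]
[ 0.45196824 -0.10082803  0.01      ]
[0.47863268 0.02414952 0.01      ]
```

View pics/w1c.png

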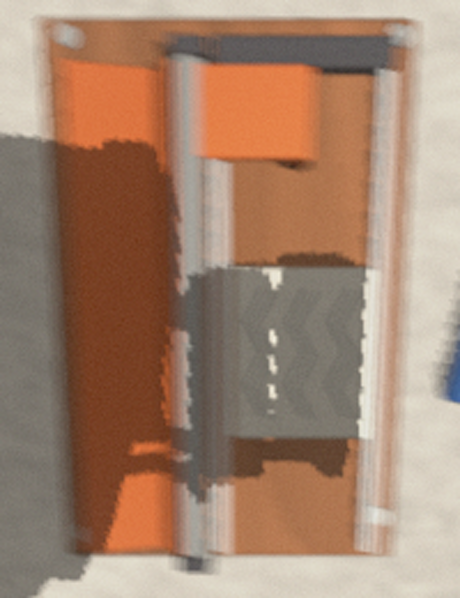

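View pics/w1d.png

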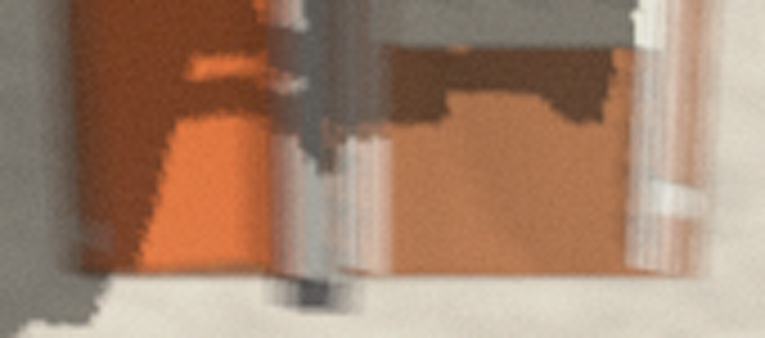

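Run:
```python
from h import *
c=snap('wrist','w2'); im=c['pixels'][:,:,::-1]
cv2.imwrite('pics/w2c.png',cv2.resize(im[0:130,230:410],None,fx=4.4,fy=4.4,interpolation=cv2.INTER_CUBIC))
cv2.imwrite('pics/w2d.png',cv2.resize(im[120:255,230:410],None,fx=4.4,fy=4.4,interpolation=cv2.INTER_CUBIC))
```

```text
(no output)
```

View pics/w2c.png

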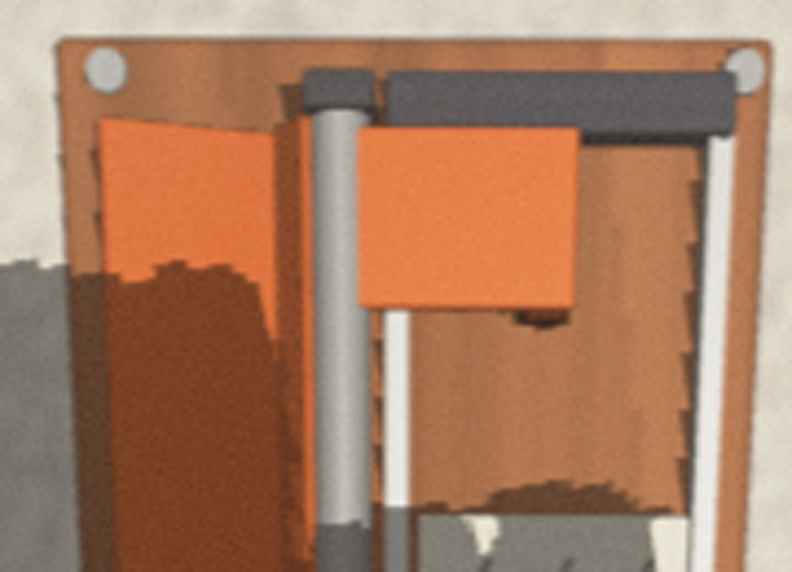

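View pics/w2d.png

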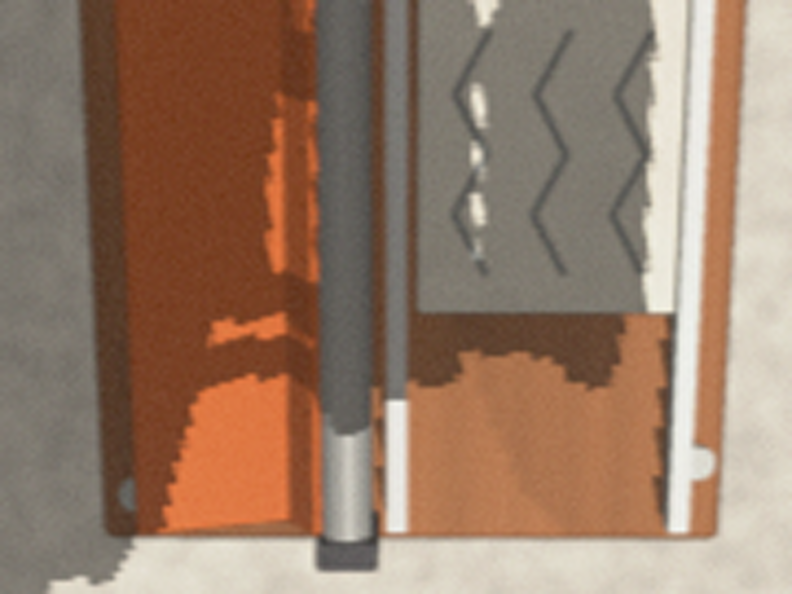

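Run:
```python
from h import *
c=dict(np.load('pics/w2.npz'))
px=np.array([[57,40],[772,40],[716,537+528],[108,535+528]])/4.4+[230,0]-.4
J=np.array([[48,51],[48,-76],[-142,-76],[-142,51]])/1e3
W=np.array([back(c,p,.01)[:2] for p in px])
A=J-J.mean(0);B=W-W.mean(0)
th=np.arctan2((A[:,0]*B[:,1]-A[:,1]*B[:,0]).sum(),(A*B).sum()); R=np.array([[np.cos(th),-np.sin(th)],[np.sin(th),np.cos(th)]])
o=W.mean(0)-R@J.mean(0); print('yaw',np.degrees(th),'o',o,'res',(W-(J@R.T+o))@R*1e3)
np.savez('jig.npz',R=R,o=o)
q=np.array([[418,515],[690,515],[672,841],[417,840]])/4.4+[230,0]-.4
C=np.array([back(c,p,.022)[:2] for p in q]); print('coupon jig',((C-o)@R)*1e3, ((C-o)@R).mean(0)*1e3)
# rail / stop checks
for n,p,z in (('stop bottom edge top',(650,130),.02),('brk -x',(347,570+528),.036),('brk +x',(340,70),.036),('railR in',(668,530+528),.018),('railL in',(408,530+528),.018),('nose arm',(575,305),.05)):
    print(n,((back(c,np.array(p)/4.4+[230,0]-.4,z)[:2]-o)@R)*1e3)
s=read_state();print(s['time_s'],((s['position'][:2]-o)@R)*1e3,s['position'],np.degrees(np.arctan2(s['tcp_rot'][1,0],s['tcp_rot'][0,0])))
```

```text
yaw -11.826544790268246 o [ 0.60506921 -0.05609091] res [[-1.05841988 -0.32445283]
 [-0.83083634  0.34987831]
 [ 0.79279823  0.41489983]
 [ 1.09645798 -0.4403253 ]]
coupon jig [[-33.21475382 -13.26175068]
 [-33.14174181 -63.0307648 ]
 [-92.8948165  -62.42528894]
 [-92.76114264 -13.27204049]] [-63.00311369 -37.99746123]
stop bottom edge top [ 30.50972202 -53.35812173]
brk -x [-140.46755883    0.15387877]
brk +x [35.46320939 -0.14571726]
railR in [-137.46247694  -64.2380768 ]
railL in [-137.51605427  -11.62784286]
nose arm [ -1.96950922 -38.31924278]
2.35 [-121.49289268  -10.47788964] [ 0.48400787 -0.04144647  0.16045434] -11.848777420403316
```

The sharp wrist picture gives origin (0.6051, -0.0561) and yaw -11.83°. Stop face, rails and coupon size agree to ~1 mm. The coupon is at jig (-63, -38), so its rear edge is at -93. I'll put the fingers at jig x = -110, y = +25 and -38, and lower them above the plate.

Emit:
send_rows(
  moves=[0,0,0,0.2,0.03,-1.8,0.1,0,0,0,0.2,0.03,-1.8,0.1,0,0,0,0.2,0.03,-1.8,0.1,0,0,0,0.2,0.03,-1.8,0.1,0,0,0,0.2,0.02,-1.8,0.1,0,0,0,0.2,0.02,-1.8,0.1,0,0,0,0,0,-0.5,0.1,0,0,0,0,0,0,0.1,0,0,0,0,0,0,0.1],
)

```text
time_s: 3.25
position: [0.4964, -0.0409, 0.0482]
tcp_rot: [[0.978, -0.208, 0.001], [-0.208, -0.978, -0.0], [0.001, 0.0, -1.0]]
force: [0.5, -0.3, 0.3]
opening: 0.548
```

```bash
cat > st.py <<'E'
from h import *
import sys
j=np.load('jig.npz'); s=read_state(); p=s['position']
print(s['time_s'],'jig',((p[:2]-j['o'])@j['R'])*1e3,'z',p[2]*1e3,'F jig',s['force'][:2]@j['R'],s['force'][2],'op',s['opening'],'yaw',np.degrees(np.arctan2(s['tcp_rot'][1,0],s['tcp_rot'][0,0])),'tilt',s['tcp_rot'][2,:2])
if len(sys.argv)>1:
    n=sys.argv[1]; c=snap('wrist','w'+n); d=snap('scene','s'+n)
    a=cv2.resize(d['pixels'][190:310,230:380,::-1],None,fx=4,fy=4,interpolation=cv2.INTER_CUBIC); cv2.imwrite('pics/sc'+n+'.png',a)
E
python3 st.py 3
```

```text
3.25 jig [-109.48170593   -7.37461755] z 48.18482461934527 F jig [ 0.51452511 -0.19619074] 0.31424045267938283 op 0.5483318538851443 yaw -12.026118920450932 tilt [0.00068801 0.00014772]
```

View pics/w3.png

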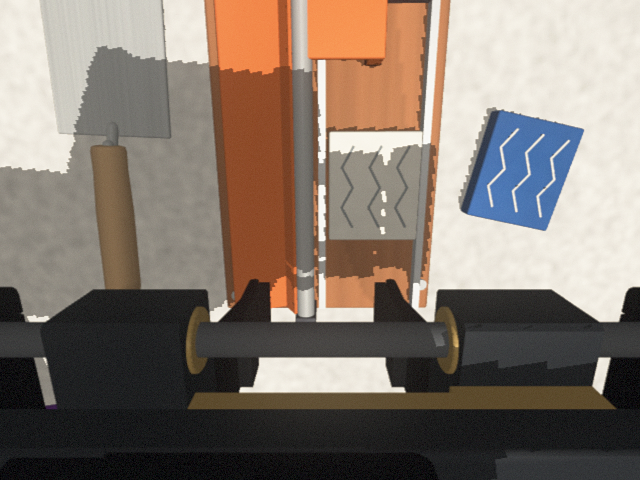

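View pics/sc3.png

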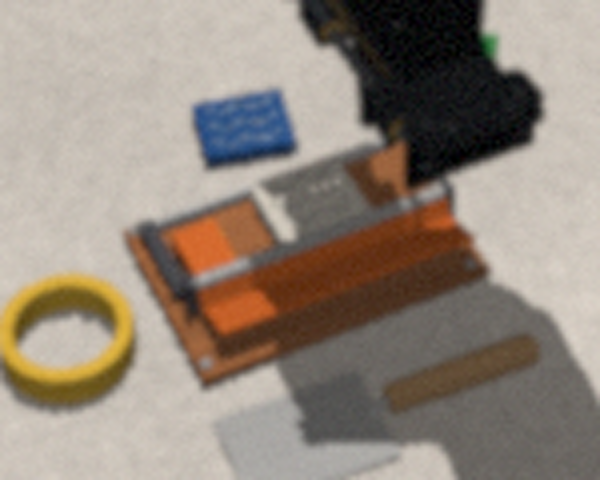

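Emit:
send_rows(
  moves=[0,0,0.1,0.01,0.06,-0.5,0.1,0,0,0,0,0,-0.5,0.1,0,0,0,0,0,-0.5,0.1,0,0,0,0,0,-0.25,0.1,0,0,0,0,0,-0.25,0.1,0,0,0,0,0,-0.25,0.1,0,0,0,0,0,-0.25,0.1,0,0,0,0,0,-0.25,0.1,0,0,0,0,0,-0.25,0.1,0,0,0,0,0,0,0.1,0,0,0,0,0,0,0.1],
)

```text
time_s: 4.45
position: [0.4963, -0.0396, 0.0176]
tcp_rot: [[0.979, -0.206, -0.0], [-0.206, -0.979, 0.0], [-0.0, -0.0, -1.0]]
force: [0.1, -0.2, -0.6]
opening: 0.552
```

```bash
python3 st.py 4
```

```text
4.45 jig [-109.81140082   -6.14154249] z 17.607218614670337 F jig [ 0.14478661 -0.20982018] -0.5948566244943055 op 0.5517510448968865 yaw -11.882664488781968 tilt [-9.03048202e-05 -1.32761004e-05]
```

View pics/w4.png

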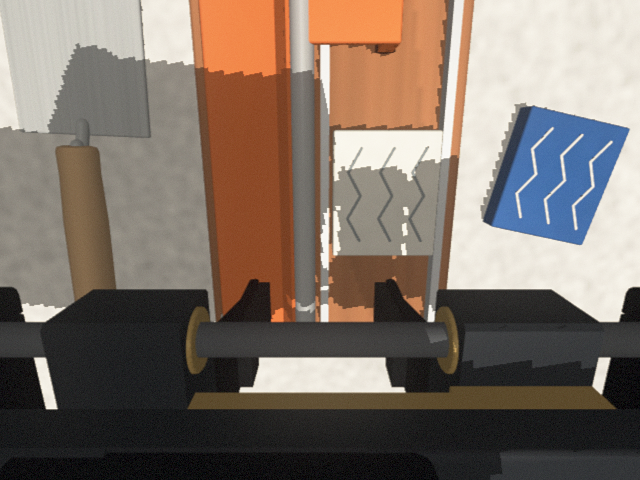

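View pics/sc4.png

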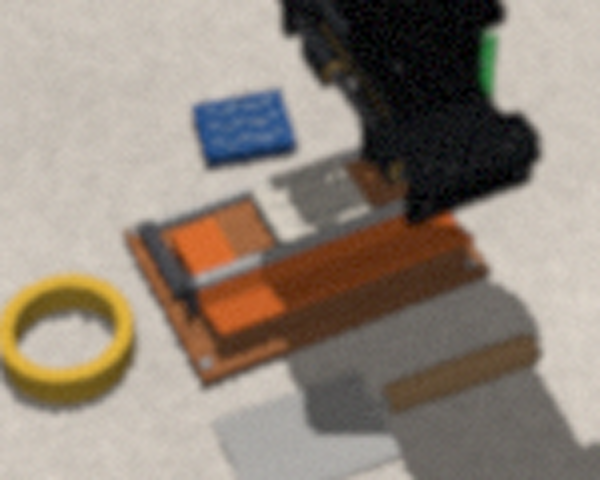

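Run:
```python
from h import *
j=np.load('jig.npz');R,o=j['R'],j['o']
def w(x,y,z): return [*(R@[x/1e3,y/1e3]+o),z/1e3]
for n in ('w2','w3','w4','s4','s3'):
    c=dict(np.load(f'pics/{n}.npz')); print(n,proj(c,[w(-110,-6,17.6),w(-110,25,17.6),w(-110,-37.5,17.6),w(-93,-63,22),w(-142,51,10),w(-142,-76,10)]).round(), cam(c)[1].T@-cam(c)[2])
s=read_state();print(s['joint_positions'],s['tau'],s['moment'])
```

```text
w2 [[316. 210.]
 [280. 209.]
 [352. 210.]
 [383. 191.]
 [254. 242.]
 [393. 242.]] [ 0.55802921 -0.05706744  0.34437508]
w3 [[317. 266.]
 [265. 266.]
 [370. 265.]
 [416. 240.]
 [228. 309.]
 [427. 309.]] [ 0.56978342 -0.05767517  0.23226493]
w4 [[319. 285.]
 [259. 285.]
 [379. 285.]
 [434. 256.]
 [217. 333.]
 [444. 332.]] [ 0.56989282 -0.05628941  0.20162883]
s4 [[330. 242.]
 [336. 250.]
 [325. 233.]
 [314. 227.]
 [353. 255.]
 [329. 221.]] [0.97891413 0.53320546 0.86336146]
s3 [[330. 242.]
 [336. 250.]
 [325. 233.]
 [314. 227.]
 [353. 255.]
 [329. 221.]] [0.97891413 0.53320546 0.86336146]
[-1.74447557e+01  3.84050250e+01  1.08229420e+02  2.77031092e-03
  3.33524454e+01  8.44387585e+01] [-2.38573914e-03 -3.91356504e+01 -6.73428118e+00  2.40467791e-02
 -7.07401615e-02 -2.07928667e-05] [ 0.06603687  0.00422388 -0.04330006]
```

Run:
```python
from h import *
for n in ('w3','w4'):
    c=dict(np.load(f'pics/{n}.npz')); cv2.imwrite(f'pics/{n}z.png',cv2.resize(c['pixels'][250:400,200:440,::-1],None,fx=3.3,fy=3.3,interpolation=cv2.INTER_CUBIC))
j=np.load('jig.npz');R,o=j['R'],j['o']
def w(x,y,z): return [*(R@[x/1e3,y/1e3]+o),z/1e3]
for n in ('w3','w4'):
  c=dict(np.load(f'pics/{n}.npz'))
  for a in (0,.365):
    # nose arm top plane / plate outer edge at x=30 and x=-135 rel angle: level at .365
    f=.365-a
    e=[(38*np.cos(f)+0, 17-30+38*np.sin(f)+30)]
    y,z=38*np.cos(f)+13*np.sin(f),30-13*np.cos(f)+38*np.sin(f)
    print(n,a,'outer edge',round(y,1),round(z,1),proj(c,[w(-40,y,z),w(-80,y,z)]).round())
```

```text
w3 0 outer edge 40.1 31.4 [[226. 146.]
 [231. 222.]]
w3 0.365 outer edge 38.0 17.0 [[236. 145.]
 [240. 216.]]
w4 0 outer edge 40.1 31.4 [[212. 147.]
 [219. 236.]]
w4 0.365 outer edge 38.0 17.0 [[225. 146.]
 [230. 228.]]
```

View pics/w4z.png

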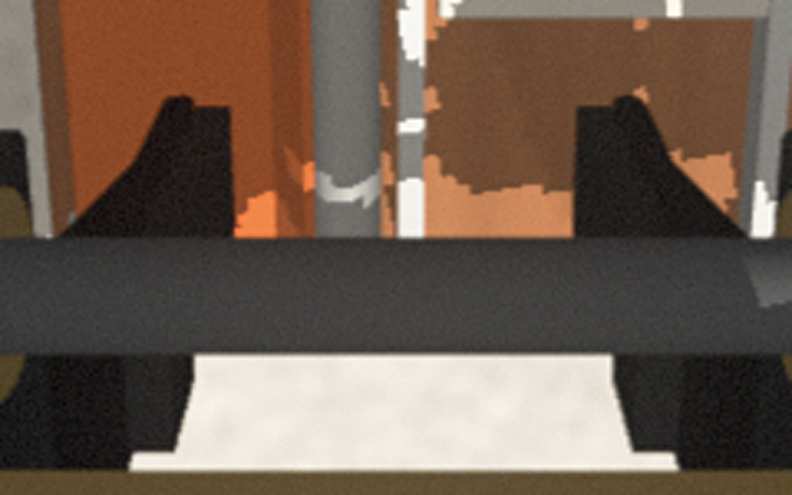

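View pics/w3z.png

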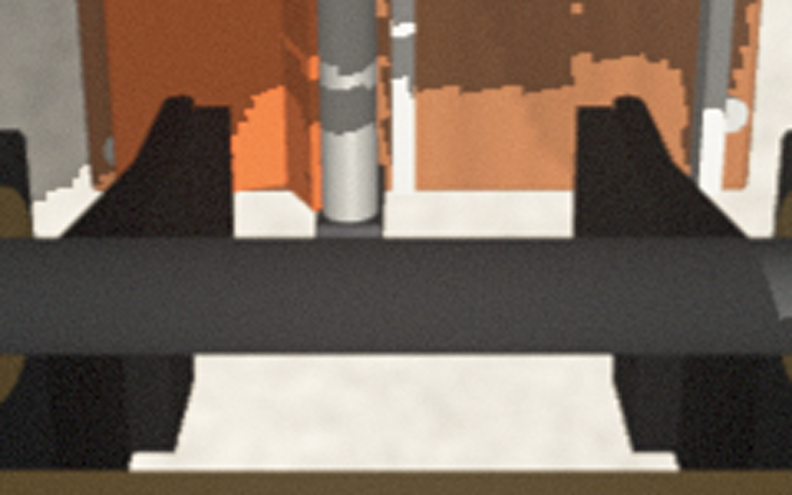

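The reported tip height is 17.6 mm, but force is ~0 and the plate's edge (col 220) matches the rest pose. The real tips seem higher than the TCP at this opening. I'll lower slowly and go by force.

Emit:
send_rows(
  moves=[0,0,0,0,0,-0.2,0.1,0,0,0,0,0,-0.1,0.1,0,0,0,0,0,0,0.1],
)

```text
time_s: 4.85
position: [0.4962, -0.0396, 0.0145]
tcp_rot: [[0.979, -0.206, -0.0], [-0.206, -0.979, 0.0], [-0.0, -0.0, -1.0]]
force: [-0.6, -0.2, -0.9]
opening: 0.553
```

```bash
python3 st.py
python3 - <<'E'
from h import *
j=np.load('jig.npz');R,o=j['R'],j['o']
def w(x,y,z): return [*(R@[x/1e3,y/1e3]+o),z/1e3]
c=dict(np.load('pics/w4.npz'))
for z in (17,22,27,32,37):print(z,proj(c,[w(-100.3,17.9,z),w(-100.3,-30,z),w(-119,17.9,z)]).round(1).tolist())
E
```

```text
4.85 jig [-109.92344342   -6.1602857 ] z 14.505235542703089 F jig [-0.58866522 -0.31884169] -0.882946194345347 op 0.5533975651554537 yaw -11.885152377307426 tilt [-3.13344690e-04 -2.96378238e-05]
17 [[272.2, 266.6], [365.4, 266.5], [273.5, 300.1]]
22 [[270.9, 270.0], [366.5, 269.9], [272.3, 304.2]]
27 [[269.6, 273.5], [367.7, 273.4], [271.0, 308.5]]
32 [[268.3, 277.2], [368.9, 277.1], [269.7, 313.0]]
37 [[266.8, 281.2], [370.2, 281.1], [268.4, 317.8]]
```

Emit:
send_rows(
  moves=[0,0,0,0,0,-0.2,0.1,0,0,0,0,0,-0.1,0.1,0,0,0,0,0,0,0.1],
)

```text
time_s: 5.15
position: [0.4962, -0.0396, 0.0115]
tcp_rot: [[0.979, -0.206, -0.0], [-0.206, -0.979, 0.0], [-0.0, -0.0, -1.0]]
force: [-0.3, 0.0, -0.3]
opening: 0.551
```

```bash
python3 st.py 5;python3 - <<'E'
from h import *
c=dict(np.load('pics/w5.npz')); cv2.imwrite('pics/w5z.png',cv2.resize(c['pixels'][230:350,200:440,::-1],None,fx=3.3,fy=3.3,interpolation=cv2.INTER_CUBIC))
E
```

```text
5.15 jig [-109.94565108   -6.14915031] z 11.453763520590513 F jig [-0.30863712 -0.03671174] -0.34306534483387624 op 0.5511681927812352 yaw -11.883213905102565 tilt [-3.98653548e-04 -3.99222822e-05]
```

View pics/w5z.png

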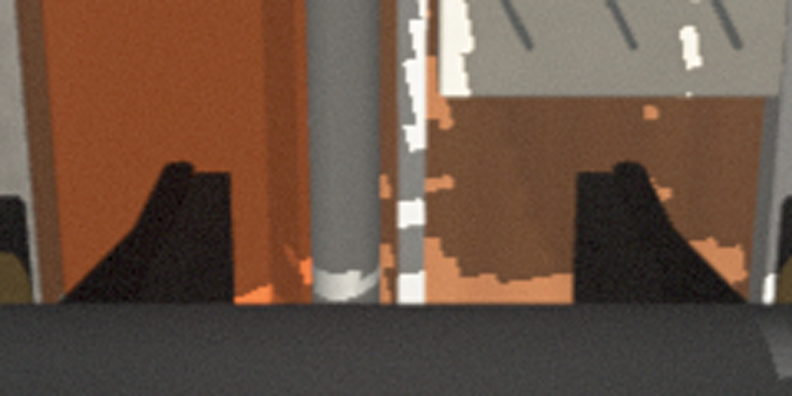

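View pics/sc5.png

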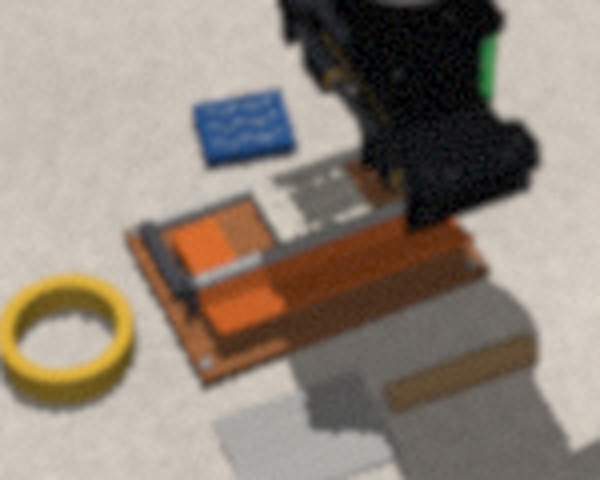

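Two cues (tip row 281, inner gap 104 px) put the tips ~19 mm above the reported TCP, so now at z ≈ 31 mm. The expected contact is around TCP 6 mm. I'll shift +4 mm in y for leverage, open slightly, and continue down by force.

Emit:
send_rows(
  moves=[0,0,0,0.08,0.39,0,0.2,0,0,0,0,0,-0.1,0.2,0,0,0,0,0,-0.1,0.2,0,0,0,0,0,-0.1,0.2,0,0,0,0,0,0,0.2],
)

```text
time_s: 5.75
position: [0.4971, -0.0357, 0.0085]
tcp_rot: [[0.979, -0.206, -0.0], [-0.206, -0.979, 0.0], [-0.0, -0.0, -1.0]]
force: [0.4, 1.2, 0.2]
opening: 0.598
```

Emit:
send_rows(
  moves=[0,0,0,0,0,-0.1,0.2,0,0,0,0,0,-0.1,0.2,0,0,0,0,0,0,0.2],
)

```text
time_s: 6.05
position: [0.497, -0.0357, 0.0065]
tcp_rot: [[0.979, -0.206, -0.0], [-0.206, -0.979, 0.0], [-0.0, -0.0, -1.0]]
force: [0.1, 0.4, -0.6]
opening: 0.6
```

Emit:
send_rows(
  moves=[0,0,0,0,0,-0.1,0.2,0,0,0,0,0,-0.1,0.2,0,0,0,0,0,0,0.2],
)

```text
time_s: 6.35
position: [0.4972, -0.0358, 0.0049]
tcp_rot: [[0.979, -0.206, 0.0], [-0.206, -0.979, -0.0], [0.0, 0.0, -1.0]]
force: [-0.7, -0.6, 3.2]
opening: 0.602
```

```bash
python3 st.py 6;python3 - <<'E'
from h import *
c=dict(np.load('pics/w6.npz')); cv2.imwrite('pics/w6z.png',cv2.resize(c['pixels'][230:350,200:440,::-1],None,fx=3.3,fy=3.3,interpolation=cv2.INTER_CUBIC))
E
```

```text
6.35 jig [-109.73092369   -2.22236369] z 4.859541702672645 F jig [-0.60595696 -0.75026793] 3.169732948906635 op 0.6020089343690683 yaw -11.882956939978698 tilt [2.52088728e-04 4.02221544e-05]
```

View pics/w6z.png

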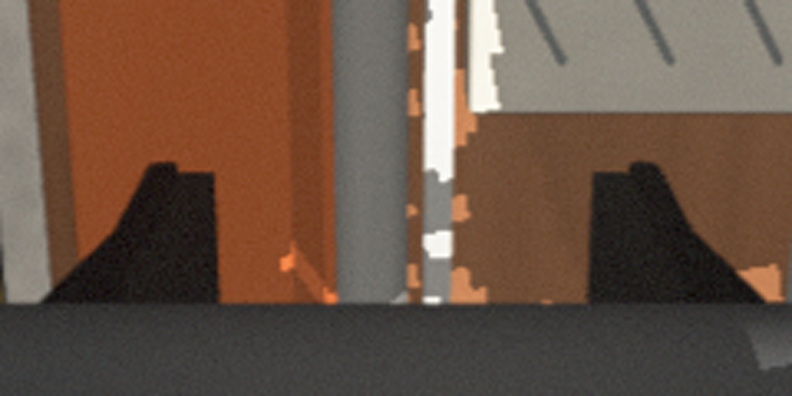

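View pics/sc6.png

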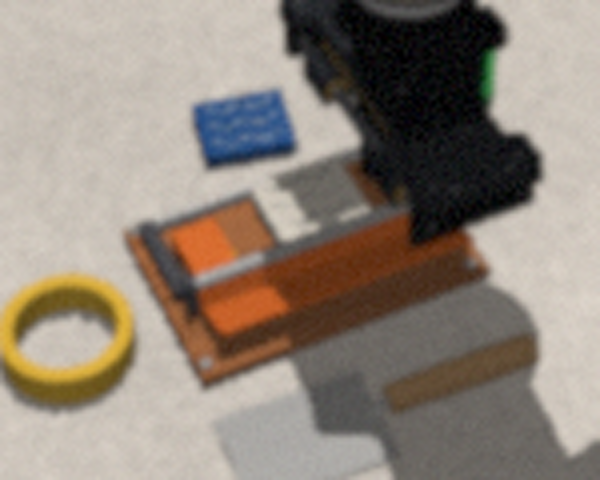

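Contact with the plate at TCP z ≈ 5 mm (3 N). Pressing about 9 mm more, in stages.

Emit:
send_rows(
  moves=[0,0,0,0,0,-0.1,0.2,0,0,0,0,0,-0.1,0.2,0,0,0,0,0,-0.1,0.2,0,0,0,0,0,-0.1,0.2,0,0,0,0,0,0,0.2],
)

```text
time_s: 6.95
position: [0.4972, -0.0363, 0.0009]
tcp_rot: [[0.979, -0.205, 0.0], [-0.205, -0.979, -0.001], [0.0, 0.001, -1.0]]
force: [-2.3, -3.6, 6.9]
opening: 0.601
```

Emit:
send_rows(
  moves=[0,0,0,0,0,-0.1,0.2,0,0,0,0,0,-0.1,0.2,0,0,0,0,0,-0.1,0.2,0,0,0,0,0,0,0.2],
)

```text
time_s: 7.35
position: [0.4971, -0.037, -0.0018]
tcp_rot: [[0.979, -0.205, 0.0], [-0.205, -0.979, -0.002], [0.0, 0.002, -1.0]]
force: [-2.7, -5.5, 9.8]
opening: 0.598
```

```bash
python3 st.py 7
```

```text
7.35 jig [-109.60114452   -3.43756089] z -1.7982754550933677 F jig [-1.46995523 -5.94858725] 9.84716233683208 op 0.5978499483007559 yaw -11.813685032969902 tilt [0.00038925 0.00158942]
```

View pics/w7.png

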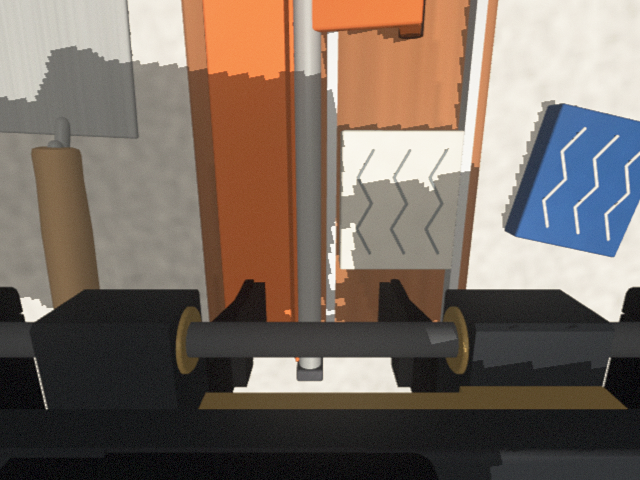

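View pics/sc7.png

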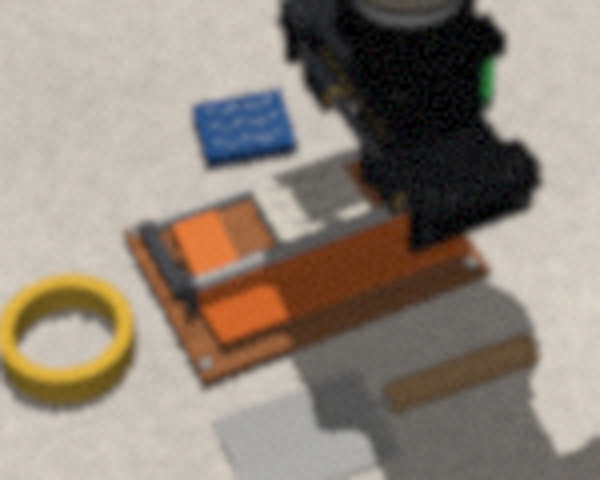

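Emit:
send_rows(
  moves=[0,0,0,0,0,-0.1,0.2,0,0,0,0,0,-0.1,0.2,0,0,0,0,0,-0.1,0.2,0,0,0,0,0,0,0.2],
)

```text
time_s: 7.85
position: [0.497, -0.0378, -0.0042]
tcp_rot: [[0.979, -0.204, 0.0], [-0.204, -0.979, -0.003], [0.001, 0.003, -1.0]]
force: [-5.0, -10.9, 16.6]
opening: 0.6
```

```bash
python3 st.py 8
python3 - <<'E'
from h import *
j=np.load('jig.npz');R,o=j['R'],j['o']
def w(x,y,z): return [*(R@[x/1e3,y/1e3]+o),z/1e3]
c=dict(np.load('pics/w8.npz'))
for a in (0,.2,.25,.3,.365,.42):
    f=.365-a; y,z=38*np.cos(f)+13*np.sin(f),30-13*np.cos(f)+38*np.sin(f)
    print(a,'outer edge',proj(c,[w(-30,y,z),w(-60,y,z),w(-80,y,z)]).round(1).tolist())
im=c['pixels'][:,:,::-1]; cv2.imwrite('pics/w8z.png',cv2.resize(im[0:300,170:470],None,fx=2,fy=2,interpolation=cv2.INTER_CUBIC))
E
```

```text
7.85 jig [-109.54465027   -4.28503738] z -4.1905957979752255 F jig [ -2.64098938 -11.65707787] 16.60029401359939 op 0.5995965306770877 yaw -11.764617593713524 tilt [0.00058984 0.00264295]
0 outer edge [[199.0, 121.4], [205.6, 201.4], [209.7, 250.0]]
0.2 outer edge [[206.6, 122.0], [212.5, 198.1], [216.1, 244.5]]
0.25 outer edge [[209.0, 122.1], [214.7, 197.3], [218.2, 243.2]]
0.3 outer edge [[211.6, 122.3], [217.1, 196.6], [220.4, 242.0]]
0.365 outer edge [[215.1, 122.5], [220.4, 195.6], [223.6, 240.5]]
0.42 outer edge [[218.3, 122.6], [223.3, 194.9], [226.4, 239.2]]
```

View pics/w8z.png

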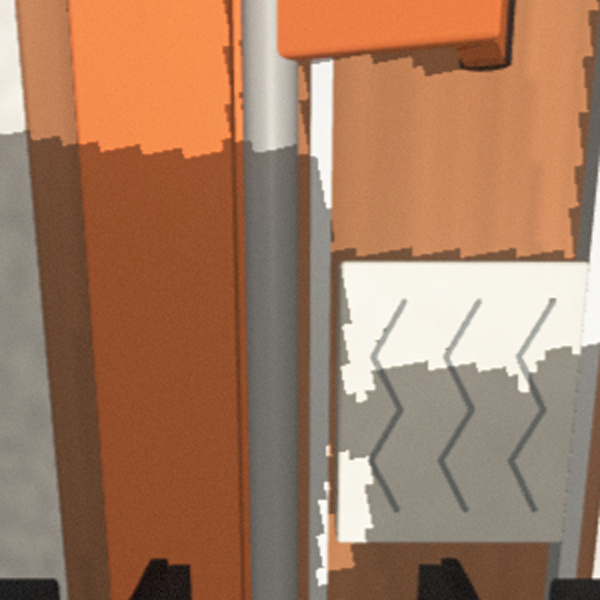

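View pics/sc8.png

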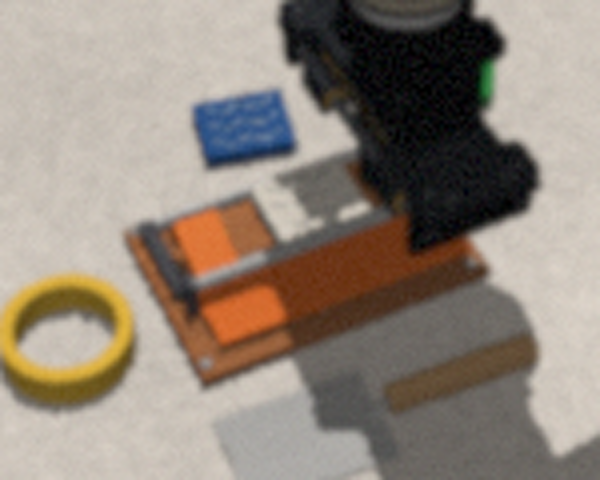

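The plate's edge (col 213–218) matches a clip angle of ~0.33. The y force is friction from the plate dragging the tip. I'll follow it 1.5 mm in -y to unload, then start pushing along +x.

Emit:
send_rows(
  moves=[0,0,0,-0.03,-0.15,-0.05,0.2,0,0,0,0,0,0,0.2,0,0,0,0.29,-0.06,0,0.2,0,0,0,0.29,-0.06,0,0.2,0,0,0,0.29,-0.06,0,0.2,0,0,0,0.29,-0.06,0,0.2,0,0,0,0.29,-0.06,0,0.2,0,0,0,0,0,0,0.2],
)

```text
time_s: 8.75
position: [0.5051, -0.0383, -0.006]
tcp_rot: [[0.979, -0.204, -0.013], [-0.204, -0.979, 0.003], [-0.013, -0.001, -1.0]]
force: [-7.8, 0.8, 12.8]
opening: 0.601
```

```bash
python3 st.py 9
python3 - <<'E'
from h import *
c=dict(np.load('pics/w9.npz'))
im=c['pixels'][:,:,::-1]; cv2.imwrite('pics/w9z.png',cv2.resize(im[0:300,170:470],None,fx=2,fy=2,interpolation=cv2.INTER_CUBIC))
E
```

```text
8.75 jig [-101.53025806   -3.12565938] z -5.974833347440041 F jig [-7.82213208 -0.86664073] 12.753063884963685 op 0.6005968266425202 yaw -11.79146752194382 tilt [-0.01297906 -0.0007613 ]
```

View pics/w9z.png

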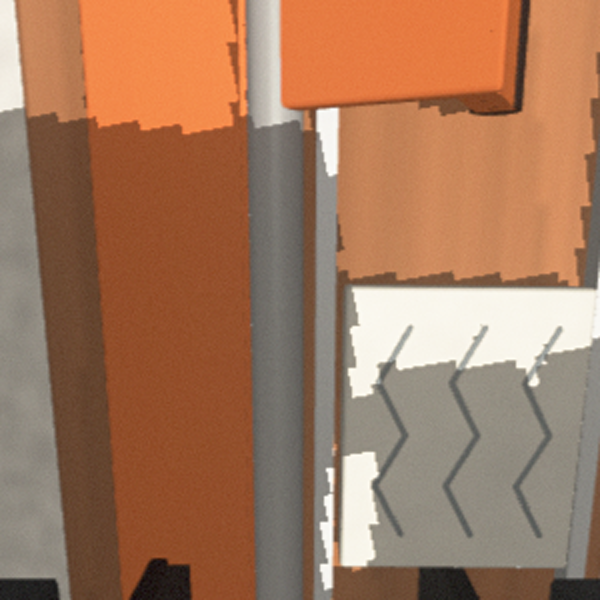

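Emit:
send_rows(
  moves=[0,0,0,0.29,-0.06,0,0.2,0,0,0,0.29,-0.06,0,0.2,0,0,0,0.29,-0.06,0,0.2,0,0,0,0.29,-0.06,0,0.2,0,0,0,0,0,0,0.2],
)

```text
time_s: 9.35
position: [0.5169, -0.0405, -0.0061]
tcp_rot: [[0.979, -0.205, -0.012], [-0.205, -0.979, 0.004], [-0.013, -0.001, -1.0]]
force: [-7.3, 1.6, 12.1]
opening: 0.601
```

```bash
python3 st.py 10
python3 - <<'E'
from h import *
c=dict(np.load('pics/w10.npz'))
im=c['pixels'][:,:,::-1]; cv2.imwrite('pics/w10z.png',cv2.resize(im[0:300,170:470],None,fx=2,fy=2,interpolation=cv2.INTER_CUBIC))
E
```

```text
9.35 jig [-89.52628601  -2.78380466] z -6.099316631800946 F jig [-7.44940117  0.10147378] 12.061454799361552 op 0.60098575680639 yaw -11.808925007232824 tilt [-0.01270264 -0.00110268]
```

View pics/w10z.png

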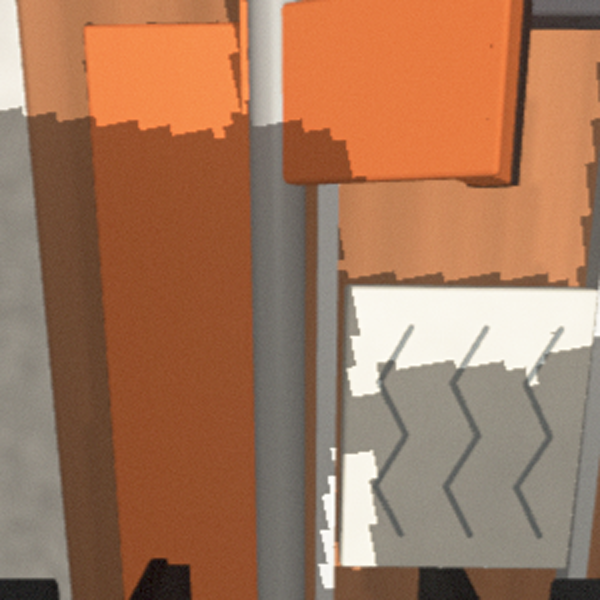

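View pics/sc10.png

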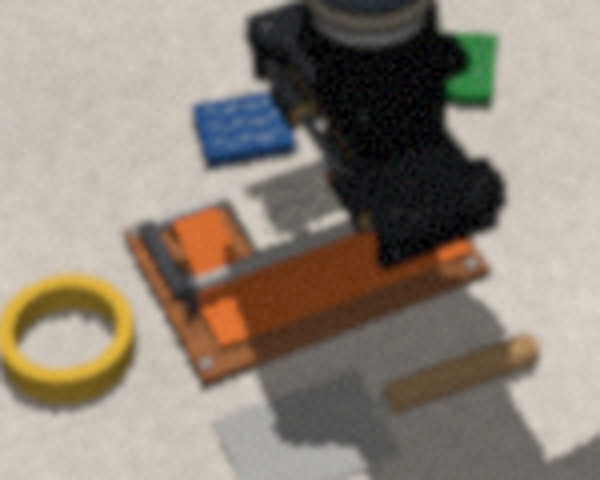

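```bash
cat > cp.py <<'E'
from h import *
import sys
j=np.load('jig.npz');R,o=j['R'],j['o']
def cj(n,pts,z=.022):
    c=dict(np.load(f'pics/{n}.npz')); return np.array([(back(c,np.array(p)/2+[170,0]-.25,z)[:2]-o)@R*1e3 for p in pts]).round(1)
E
python3 - <<'E'
from cp import *
print(cj('w9',[(345,287),(597,290),(568,567),(340,565)]))
print(cj('w10',[(347,287),(600,290),(568,567),(340,565)]))
E
```

```text
[[-29.6 -12.5]
 [-30.1 -62.3]
 [-89.1 -62.5]
 [-88.7 -12.4]]
[[-17.6 -12.6]
 [-18.1 -62.6]
 [-77.1 -62.1]
 [-76.6 -12.1]]
```

Emit:
send_rows(
  moves=[0,0,0,0.29,-0.06,0,0.2,0,0,0,0.29,-0.06,0,0.2,0,0,0,0.29,-0.06,0,0.2,0,0,0,0.29,-0.06,0,0.2,0,0,0,0.29,-0.06,0,0.2,0,0,0,0.29,-0.06,0,0.2,0,0,0,0.29,-0.06,0,0.2,0,0,0,0,0,0,0.2],
)

```text
time_s: 10.25
position: [0.5375, -0.0447, -0.0061]
tcp_rot: [[0.979, -0.205, -0.012], [-0.205, -0.979, 0.004], [-0.012, -0.001, -1.0]]
force: [-7.3, 2.3, 11.7]
opening: 0.6
```

```bash
python3 st.py 11
python3 - <<'E'
from h import *
c=dict(np.load('pics/w11.npz'))
im=c['pixels'][:,:,::-1]; cv2.imwrite('pics/w11z.png',cv2.resize(im[0:300,170:470],None,fx=2,fy=2,interpolation=cv2.INTER_CUBIC))
E
```

```text
10.25 jig [-68.45001694  -2.72808347] z -6.10735838049227 F jig [-7.67186649  0.79442205] 11.673330892174524 op 0.5998317412078743 yaw -11.813805969526129 tilt [-0.01213172 -0.00108674]
```

View pics/w11z.png

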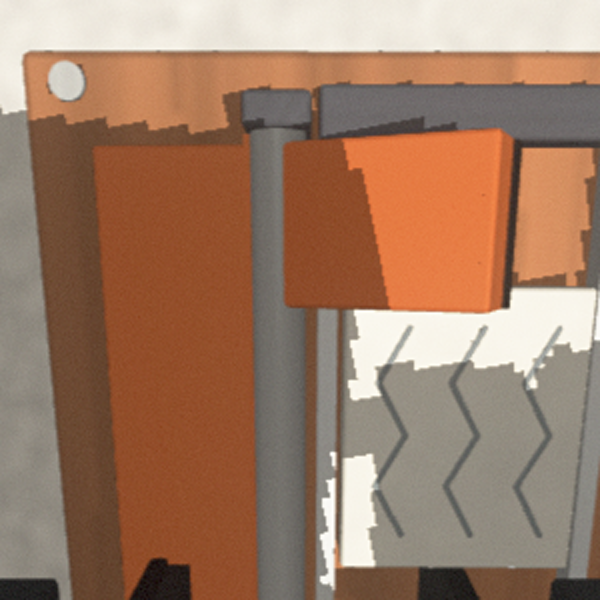

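View pics/sc11.png

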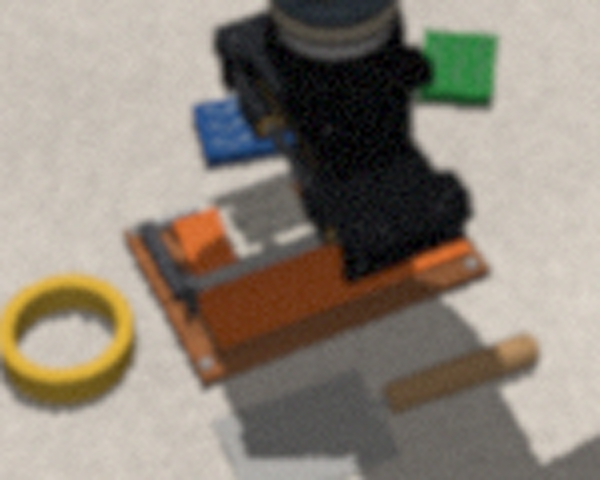

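Emit:
send_rows(
  moves=[0,0,0,0.29,-0.06,0,0.2,0,0,0,0.29,-0.06,0,0.2,0,0,0,0.29,-0.06,0,0.2,0,0,0,0.29,-0.06,0,0.2,0,0,0,0.29,-0.06,0,0.2,0,0,0,0.29,-0.06,0,0.2,0,0,0,0.29,-0.06,0,0.2,0,0,0,0.1,-0.02,0,0.2,0,0,0,0,0,0,0.2],
)

```text
time_s: 11.25
position: [0.5587, -0.0491, -0.0061]
tcp_rot: [[0.979, -0.205, -0.012], [-0.205, -0.979, 0.004], [-0.012, -0.001, -1.0]]
force: [-8.0, 2.3, 10.8]
opening: 0.602
```

```bash
python3 st.py
```

```text
11.25 jig [-46.81658474  -2.6957256 ] z -6.0982174735086865 F jig [-8.29069771  0.61943572] 10.777201570385444 op 0.6020310461811946 yaw -11.80670195469586 tilt [-0.01233404 -0.00100643]
```

Expected contact with the stop at TCP x ≈ -42; approaching slowly.

Emit:
send_rows(
  moves=[0,0,0,0.1,-0.02,0,0.2,0,0,0,0.1,-0.02,0,0.2,0,0,0,0.1,-0.02,0,0.2,0,0,0,0.1,-0.02,0,0.2,0,0,0,0,0,0,0.2],
)

```text
time_s: 11.75
position: [0.562, -0.0498, -0.0062]
tcp_rot: [[0.979, -0.204, -0.013], [-0.204, -0.979, 0.004], [-0.014, -0.001, -1.0]]
force: [-9.7, 1.7, 12.3]
opening: 0.598
```

Emit:
send_rows(
  moves=[0,0,0,0.1,-0.02,0,0.2,0,0,0,0.1,-0.02,0,0.2,0,0,0,0,0,0,0.2],
)

```text
time_s: 12.05
position: [0.5637, -0.0501, -0.0062]
tcp_rot: [[0.979, -0.205, -0.014], [-0.205, -0.979, 0.004], [-0.014, -0.001, -1.0]]
force: [-8.8, 1.9, 11.5]
opening: 0.596
```

```bash
python3 st.py 12
python3 - <<'E'
from h import *
c=dict(np.load('pics/w12.npz'))
im=c['pixels'][:,:,::-1]; cv2.imwrite('pics/w12z.png',cv2.resize(im[0:300,170:470],None,fx=2,fy=2,interpolation=cv2.INTER_CUBIC))
E
```

```text
12.05 jig [-41.75278203  -2.63396615] z -6.2135973086296925 F jig [-9.05022494  0.09274566] 11.503804763748546 op 0.5961818972641791 yaw -11.804578252763044 tilt [-0.01445955 -0.00102351]
```

View pics/w12z.png

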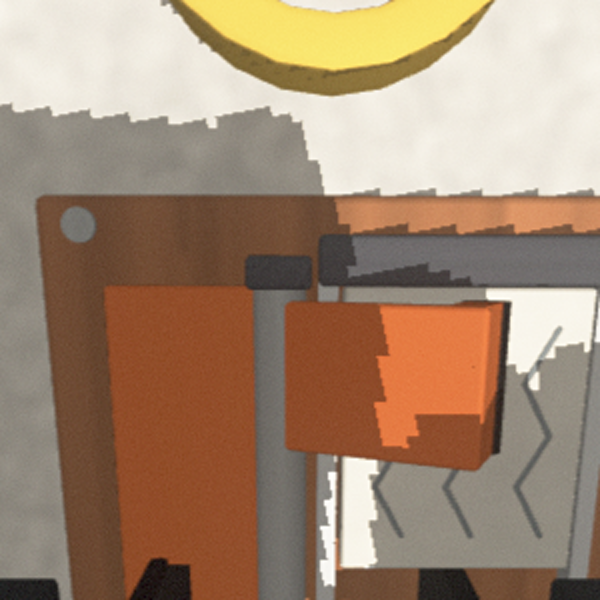

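Emit:
send_rows(
  moves=[0,0,0,0.1,-0.02,0,0.2,0,0,0,0.1,-0.02,0,0.2,0,0,0,0,0,0,0.2],
)

```text
time_s: 12.45
position: [0.5636, -0.0501, -0.0063]
tcp_rot: [[0.979, -0.204, -0.018], [-0.204, -0.979, 0.005], [-0.019, -0.001, -1.0]]
force: [-12.0, 1.9, 14.7]
opening: 0.598
```

```bash
python3 st.py
```

```text
12.45 jig [-41.76118591  -2.67246468] z -6.29611293111182 F jig [-12.17176657  -0.62915059] 14.73270801953849 op 0.5984787863798872 yaw -11.792987595398651 tilt [-0.01863265 -0.00095547]
```

The tool has stopped at x = -41.8 with rising force, so the coupon is against the stop. Now I back off with the clip still held.

Emit:
send_rows(
  moves=[0,0,0,-0.2,0.04,0,0.2,0,0,0,-0.2,0.04,0,0.2,0,0,0,-0.2,0.04,0,0.2,0,0,0,-0.2,0.04,0,0.2,0,0,0,-0.2,0.04,0,0.2,0,0,0,-0.2,0.04,0,0.2,0,0,0,-0.2,0.04,0,0.2,0,0,0,-0.2,0.04,0,0.2,0,0,0,0,0,0,0.2],
)

```text
time_s: 13.35
position: [0.562, -0.0502, -0.0041]
tcp_rot: [[0.978, -0.208, 0.012], [-0.208, -0.978, -0.002], [0.012, -0.001, -1.0]]
force: [4.9, 1.4, 8.0]
opening: 0.601
```

```bash
python3 st.py 13
python3 - <<'E'
from h import *
c=dict(np.load('pics/w13.npz'))
im=c['pixels'][:,:,::-1]; cv2.imwrite('pics/w13z.png',cv2.resize(im[0:300,170:470],None,fx=2,fy=2,interpolation=cv2.INTER_CUBIC))
E
```

```text
13.35 jig [-43.37227167  -3.04189385] z -4.094840809513604 F jig [4.52766635 2.35728957] 7.959574312638184 op 0.6013304316374226 yaw -12.009035927504167 tilt [ 0.01164329 -0.00090679]
```

View pics/w13z.png

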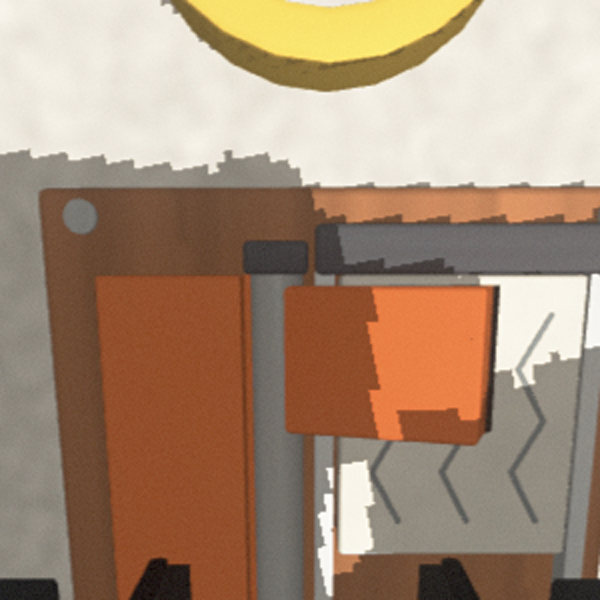

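Emit:
send_rows(
  moves=[0,0,0,-0.2,0.04,0,0.2,0,0,0,-0.2,0.04,0,0.2,0,0,0,0,0,0,0.2],
)

```text
time_s: 13.75
position: [0.5593, -0.0502, -0.0038]
tcp_rot: [[0.978, -0.208, 0.014], [-0.208, -0.978, -0.003], [0.014, -0.0, -1.0]]
force: [5.6, 1.1, 8.8]
opening: 0.6
```

```bash
python3 st.py
```

```text
13.75 jig [-46.02764914  -3.58944648] z -3.7573123181722443 F jig [5.24394902 2.23275889] 8.750414607535305 op 0.5999682798888767 yaw -12.012575651942528 tilt [ 0.01445072 -0.00024801]
```

Emit:
send_rows(
  moves=[0,0,0,0,0,0.2,0.2,0,0,0,0,0,0.2,0.2,0,0,0,0,0,0.2,0.2,0,0,0,0,0,0.2,0.2,0,0,0,0,0,0.2,0.2,0,0,0,0,0,0.2,0.2,0,0,0,0,0,0.2,0.2,0,0,0,0,0,0.3,0.2,0,0,0,0,0,0.5,0.2,0,0,0,0,0,1,0.2,0,0,0,0,0,1.5,0.2,0,0,0,0,0,2,0.2,0,0,0,0,0,2,0.2,0,0,0,0,0,2,0.2,0,0,0,-0.5,0.1,2,0.2,0,0,0,-1,0.2,1,0.2,0,0,0,-2,0.4,0,0.2,0,0,0,-2,0.4,0,0.2,0,0,0,0,0,0,0.2,0,0,0,0,0,0,0.2],
)

```text
time_s: 15.75
position: [0.4976, -0.0378, 0.1314]
tcp_rot: [[0.979, -0.206, 0.001], [-0.206, -0.979, -0.0], [0.001, 0.0, -1.0]]
force: [0.2, -0.7, 0.3]
opening: 0.602
```

```bash
python3 st.py 14
python3 - <<'E'
from h import *
c=dict(np.load('pics/w14.npz'))
im=c['pixels'][:,:,::-1]; cv2.imwrite('pics/w14z.png',cv2.resize(im[0:300,170:470],None,fx=2,fy=2,interpolation=cv2.INTER_CUBIC))
E
```

```text
15.75 jig [-108.91084239   -4.16120554] z 131.4413133588938 F jig [ 0.29509967 -0.63588991] 0.33160050720795714 op 0.6020129287135241 yaw -11.890215883477921 tilt [8.87965121e-04 5.03740628e-05]
```

View pics/w14z.png

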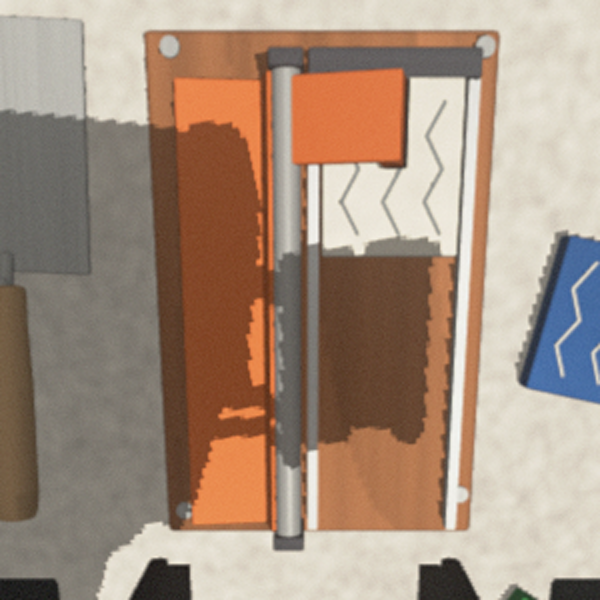

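View pics/sc14.png

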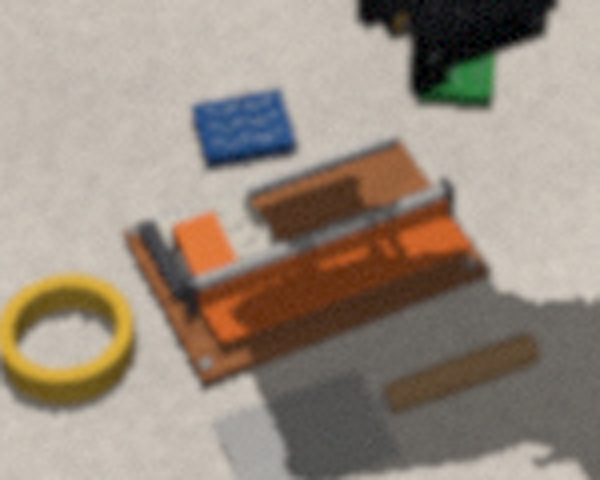

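Run:
```python
from cp import *
print(cj('w14',[(322,256),(456,256),(463,77)]),cj('w14',[(440,77)],.020))
print(cj('w14',[(145,31),(498,31),(469,528),(170,528)],.01))
```

```text
[[-29.5 -12.4]
 [-29.6 -61.9]
 [ 30.1 -61.1]] [[ 30.6 -53.4]]
[[  47.6   50.9]
 [  47.5  -75. ]
 [-139.9  -75.6]
 [-139.8   51.1]]
```

The coupon's rear edge is at x = -29.5 and its front at +30, flush with the stop face. The nose lies on it, and the robot is clear with force ~0. Handing in.

```bash
python3 -c "
from rig import *
print(hand_in())"
```

```text
the job is handed in; nothing more can be done
None
```

The white coupon is loaded in the wooden jig, against the end stop and under the clip's nose, and the job is handed in at 15.8 s. `hand_in` gives no verdict.

I pressed the orange thumb plate down with one fingertip to about 0.33 rad. With it held, I pushed the coupon about 63 mm along the channel with the other fingertip until it stopped against the end stop. I then backed the fingertip off about 4 mm, let the clip up and lifted clear.

- **Coupon position:** in the final wrist picture its rear edge is at jig x ≈ -29.5 mm and its front at ≈ +30 mm. The nominal values are -30 and +30 mm.
- **Clip and bench:** the nose appears to rest on the coupon, judged by eye rather than measured. The neighbouring items in view (blue coupon, tape, knife) look undisturbed. I did not compare the brush, jar, mug and can before and after.
- **Robot:** it touches nothing and the force reads about 0. The highest wrist force in my readings was about 20 N (limit 120 N), in the readings at the end of each move.

**Disagreements found:**
- **Fingertip height:** at this opening the real fingertips were about 20 mm above the reported TCP, so I pressed by force and picture.
- **Plate friction:** the "smooth" plate dragged the fingertip sideways with about 12 N, which I relieved by shifting 1.5 mm.
- **Calibration:** the first scene-camera overlay was several mm off at the jig's -x end. I used the wrist-camera fit instead, which was good to about 1 mm.

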